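# Refit and lock a pump's filter-bay cover with its quarter-turn stud

## Robot

A 7-joint arm with a two-finger parallel gripper is mounted at the origin on a cart in front of the work surface, level with it; the furniture and walls round the work are solid. World frame = base frame: x ahead of the robot, y to its left, z up, the work surface at z = 0. Lengths are in m, angles in rad, forces in N, time in s.
With the tool pointing down it reaches from about 0.425 to 0.925 m from the base axis. Payload 6.8 kg.
Tool frame: the origin (TCP) lies midway between the tips of the shut fingers; the grasp point (between the pads) lies 19 mm behind it; x points along the fingers, z is the direction in which the jaws open and shut, and the axes are right-handed (so a half turn about x gives the same grasp; the last joint's range is limited). The gripper opens to 85 mm and grips with 20 to 120 N. Pads are 22 mm wide; open, the fingers measure 114 mm over their backs; the gripper's body (76 mm by 85 mm) begins 54 mm behind the grasp point. The pads swing forward as they close: fully open they stand 13 mm farther back than shut.
Start: joints at [-0.108, 0.477, 0.022, 1.555, -0.011, 1.109, -0.083], TCP at [0.675, 0, 0.231] pointing down, gripper open.
Joint ranges: [-2.96, 2.96], [-0.34, 2.1], [-1.41, 1.46], [0.24, 2.44], [-1.37, 4.51], [0.17, 1.92], [-2.96, 2.96]. Speed limits (rad/s): [2.39, 2.39, 3.14, 3.14, 3.14, 3.14, 3.14].

## Interface

Orientations are given as a unit quaternion [w, x, y, z].
In Python, from station import bot gives the robot as it stands. The module is installed in compiled form; this text tells all that it offers.
- The arm moves only by the shell command python3 -m jog 'ROWS' [FORCE]. ROWS is text: rows parted by semicolons, each of 7 numbers parted by spaces: the shift along the tool's x, y, z in mm, then the turn, a rotation vector about the tool's x, y, z in units of 6 degrees (1.0 is 6 degrees), then the finger opening in mm, from 0 to 85.4. A call has 1 to 5 rows; each row shifts and turns the commanded pose from where the row before left it, along the tool's axes as they then stand; what a row does not reach is not made up. A row lasts 1/10 s, in which the tool goes at most 50 mm and 8.59 degrees, less where a joint would pass 70% of its speed; a pose out of reach is approached as far as the arm can. A call with a gripper value outside its range is refused whole. The fingers move at their own pace and stop on an object; FORCE is the grip in N (left out, the last holds). Time passes only in rows, so rows that do not move let the fingers close. It gives the time, the measured TCP pose, the force and the opening at its end, in the units of the state.
- bot.get_obs(): the state, without advancing time (a new reading comes with each control period).
- bot.read_camera(name): name is "scene" or "side" or "wrist"; returns (picture, depth): 420x560x3 uint8, red, green, blue; 420x560 float32, m along the optical axis (not along the pixel's ray), 0 where there is no reading.
- bot.calibration(name): a dict with "fx", "fy", "cx", "cy" (pixels), "T" (4x4, takes a point from camera to world coordinates). Camera axes: x right, y up, looking along -z (the intrinsics and any distortion apply to the point x, -y, -z); pixel columns grow to the right and rows downward; lengths in m; the calibration is good to about 2 mm. A picture is of the moment at which its call begins: read the wrist's pose just before it. calibration takes no time and is no camera call; for the wrist camera it gives the pose at the moment of the call.
- bot.hand_in(): hands the job in, once; it reports no verdict.
The state is a dict: "t": time; "q": joint angles; "joint_vel": joint speeds; "joint_torque": joint torques, N m; "eef_pos": TCP position; "tool_rot": TCP orientation; "contact_force": force on the tool from outside, world axes, zero at the start; "torque": the same for the moment, N m; "gripper_width": opening from 0.0 (shut) to 1.0 (fully open).
Only numpy, scipy, OpenCV 4.12 (cv2) and the standard library are available. Lean on these libraries where they do the work, as an engineer would, in place of code of your own. Each camera call takes 0.05 s, during which the arm holds its last target.

## Task

Put the blue cover back over the open filter bay on top of the white pump and lock it with its orange quarter-turn stud: push the stud in until you feel it bottom, turn it a full quarter turn clockwise (seen from above), and let it spring back up into its notch. Be gentle, pressing no harder than about 20 N, and leave the timer, the yellow tape roll and the green slide box where they are.

Things in the scene. Friction and masses are not known exactly. Their poses are not given: they have to be found in the camera images.
- pump: white bench air pump, fixed, 160 (x) x 130 (y) mm, flat top 43 mm high with the open filter bay's grey rim on it (to 73 mm). Origin at the centre of its underside, z up; its front (switch, lamp, dial) faces -x. The fitted cover's origin lies 53 mm above the pump's origin, long sides parallel. Loading the pump with over 35 N, also by twisting the stud against the strike, counts as damage
- bay (a point): centre of the bay, level with the rim's top edge, 73 mm above the pump's origin, axes as the pump's. Rim 112 (x) x 82 (y) mm outside, walls 4 mm, 30 mm tall. In the bay's middle a steel strike with a slot 28 mm long (along x), 9 mm wide takes the stud's cross-pin; its notch lies a quarter turn from the slot
- cover: blue cover (0.2 to 0.25 kg with stud), an upside-down tray: 121 (x) x 91 (y) x 24 mm high, walls 3, top 4 mm; inside 115 x 85 x 20 mm deep, so it goes over the rim with 1.5 mm play a side, either way round (half turn). Origin: centre of its underside (skirt's lower edge), z up, x along its long side. It starts standing on the bench, stud unlocked. Carry it by the knob
- cam_stud: captive stud in the cover's middle: orange bar knob 42 x 12 x 22 mm high on a 10 mm stem. Origin on its axis, level with the cover's ceiling (20 mm above the cover's origin when out), z up, x along the bar. Out, the bar spans 30 to 52 mm above the cover's top. Unlocked, the bar lies along the cover's long side; locked, it points at the two white marks
- knob (a point): centre of the knob bar, 45 mm above the stud's origin, 65 mm above the cover's origin when out. Grip here from above across the 12 mm thickness (the stud's y). It sinks with the stud by up to 17 mm, so keep the fingertips well above the cover's top
- pin (a point): centre of the stud's steel cross-pin, 24 mm long, 5 mm thick, parallel to the bar, 6.5 mm below the stud's origin (hidden under the cover). To lock, it is pushed below two ridges of the strike, turned under them, then let rise into the notch between them
- stud_push (a joint): how far the stud is pushed in, m: 0 out. A spring lifts it: 2 N plus 0.25 N per mm. The strike's height differs by 5 mm up or down and is not measured: the pin clears the ridges after 4.5 to 14.5 mm of push, and a hard bottom, to be felt, comes 2 mm deeper; turn between the two. Locked and let go, the stud stays in by 3 mm less than at the ridges
- stud_turn (a joint): turn of the stud in the cover, rad: 0 unlocked (a stop), grows clockwise seen from above, notch at 1.57, stop at 1.62. Slight friction (0.03 Nm)
- timer_white: white digital timer, 62 x 66 x 18 mm, loose on the bench; origin at the centre of its underside; leave alone
- tape_yellow: roll of yellow label tape, 68 mm across, 19 mm high, loose; origin at the centre of its underside; leave alone
- slide_case: olive-green slide box, 86 x 98 x 34 mm, loose; origin at the centre of its underside; leave alone
Things that resemble listed ones, but are neither listed nor needed, are in the scene too. Several things have the shape of the cover; the one meant has the colours described above.

How it is judged:
On the way, in this order (a step that is already met when the one before it is completed fails the run):
1. the cover sits fully down over the bay with its stud still unlocked (horizontal distance between cover and pump below 0.004 m and z of cover in the frame of pump between 0.051 and 0.055 m and angle between the x axis of cover and the x axis of pump, either way round below 0.06 rad and angle between the z axis of cover and the z axis of pump, either way round below 0.04 rad and value of joint stud_turn below 0.3 rad), for 0.2 s.
2. with the cover seated, the stud has been pushed in and turned a quarter turn clockwise (horizontal distance between cover and pump below 0.004 m and z of cover in the frame of pump between 0.051 and 0.055 m and angle between the x axis of cover and the x axis of pump, either way round below 0.06 rad and angle between the z axis of cover and the z axis of pump, either way round below 0.04 rad and value of joint stud_turn above 1.4 rad and value of joint stud_push above 0.0008 m), for 0.1 s.
At the end, for the whole second after the job is handed in: The cover sits fully down on the bay (within 4 mm and 0.06 rad, its origin 51 to 55 mm above the pump's), the stud is turned at least 1.4 rad clockwise, is still drawn in by at least 0.8 mm and pulls on the pump's strike with more than 1 N (it is caught), all at rest (all of step 2 and contact force between cam_stud and pump above 1 N and linear speed of cover below 0.01 m/s and angular speed of cam_stud below 0.1 rad/s); the robot touches nothing.
It fails at once if the pump is loaded with more than 35 N (contact force between pump and anything else above 35 N).
It fails at once if the timer is moved more than 15 mm (distance of timer_white from where it was at the start of the episode above 0.015 m).
It fails at once if the tape roll is moved more than 15 mm (distance of tape_yellow from where it was at the start of the episode above 0.015 m).
It fails at once if the slide box is moved more than 15 mm (distance of slide_case from where it was at the start of the episode above 0.015 m).
It also fails if it takes over 51 s, if anything falls off the work surface, if the arm or the gripper's body presses on something with over 40 N, if the wrist force passes 120 N, or if a joint passes its speed limit or range.

## Working session

There is one attempt and no reset: what is moved stays moved. The work goes in short steps, Python scripts to look and compute and a shell command to move; the robot and the scene stay as the last step left them, time stands still between calls to the robot, and variables do not carry over. Pictures are saved under pics/ and viewed, and the job is handed in when it is done.

```bash
mkdir -p pics; ls; python3 - <<'E'
from station import bot
import cv2, numpy as np
o=bot.get_obs()
for k,v in o.items(): print(k,np.round(v,3))
for n in ("scene","side"):
    im,d=bot.read_camera(n); cv2.imwrite(f"pics/{n}0.png",im[:,:,::-1]); np.save(f"pics/{n}0_d.npy",d); np.save(f"pics/{n}0_i.npy",im)
    c=bot.calibration(n); print(n,{k:np.round(v,3) for k,v in c.items()})
    np.savez(f"pics/{n}0_c.npz",**c)
E
```

```text
pics
t 0.0
q [-0.108  0.478  0.022  1.556 -0.011  1.109 -0.083]
joint_vel [ 0.001 -0.002 -0.    -0.001  0.002 -0.003  0.001]
joint_torque [-1.0000e-03 -5.9644e+01  1.6080e+00 -2.8119e+01  1.2000e-02  9.0000e-03
  0.0000e+00]
eef_pos [ 0.674 -0.     0.23 ]
tool_rot [ 0.706 -0.     0.708 -0.   ]
contact_force [ 0.092  0.521 -0.463]
torque [-0.017 -0.014  0.04 ]
gripper_width 0.995
scene {'fx': np.float64(381.362), 'fy': np.float64(381.362), 'cx': np.float64(276.895), 'cy': np.float64(214.705), 'T': array([[-0.886, -0.354,  0.299,  0.813],
       [ 0.463, -0.687,  0.56 ,  0.65 ],
       [ 0.007,  0.634,  0.773,  0.816],
       [ 0.   ,  0.   ,  0.   ,  1.   ]])}
side {'fx': np.float64(526.466), 'fy': np.float64(526.466), 'cx': np.float64(283.829), 'cy': np.float64(212.135), 'T': array([[ 0.916,  0.163, -0.366,  0.029],
       [-0.4  ,  0.351, -0.846, -1.084],
       [-0.01 ,  0.922,  0.387,  0.631],
       [ 0.   ,  0.   ,  0.   ,  1.   ]])}
```

View pics/scene0.png

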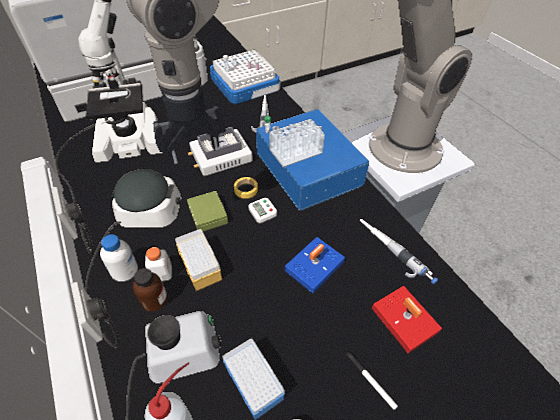

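View pics/side0.png

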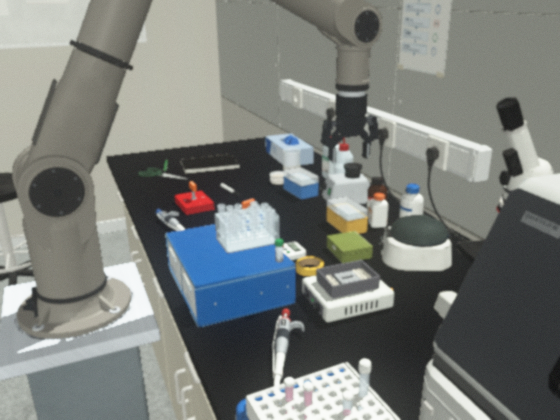

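```bash
cat > h.py <<'E'
import numpy as np,cv2
def load(n):
    c=np.load(f"pics/{n}_c.npz"); return np.load(f"pics/{n}_i.npy"),np.load(f"pics/{n}_d.npy"),c
def cloud(d,c):
    v,u=np.mgrid[0:d.shape[0],0:d.shape[1]]
    x=(u-c['cx'])/c['fx']*d; y=-(v-c['cy'])/c['fy']*d
    P=np.stack([x,y,-d],-1)@c['T'][:3,:3].T+c['T'][:3,3]
    P[d==0]=np.nan; return P
def snap(bot,n,tag):
    o=bot.get_obs(); c=bot.calibration(n); im,d=bot.read_camera(n)
    cv2.imwrite(f"pics/{tag}.png",im[:,:,::-1]); np.save(f"pics/{tag}_d.npy",d); np.save(f"pics/{tag}_i.npy",im); np.savez(f"pics/{tag}_c.npz",**c)
    return im,d,c,o
E
python3 - <<'E'
from h import *
im,d,c=load("scene0"); P=cloud(d,c)
for n,(u,v) in dict(cover=(330,272),knob=(318,249),pump=(222,148),pumpf=(240,163),timer=(262,209),tape=(245,187),slide=(208,210),red=(395,320),bench=(300,340),box=(320,165),pip=(395,245)).items(): print(n,np.round(P[v,u],3))
big=cv2.resize(im[110:320,150:400],None,fx=3,fy=3,interpolation=cv2.INTER_CUBIC)
cv2.imwrite("pics/crop0.png",big[:,:,::-1])
E
```

```text
cover [0.474 0.289 0.018]
knob [0.49  0.25  0.076]
pump [ 0.551 -0.191  0.07 ]
pumpf [ 0.509 -0.163  0.015]
timer [0.532 0.036 0.019]
tape [ 0.533 -0.076  0.002]
slide [ 0.667 -0.016  0.034]
red [0.415 0.46  0.024]
bench [0.617 0.395 0.001]
box [0.351 0.03  0.1  ]
pip [0.292 0.303 0.03 ]
```

View pics/crop0.png

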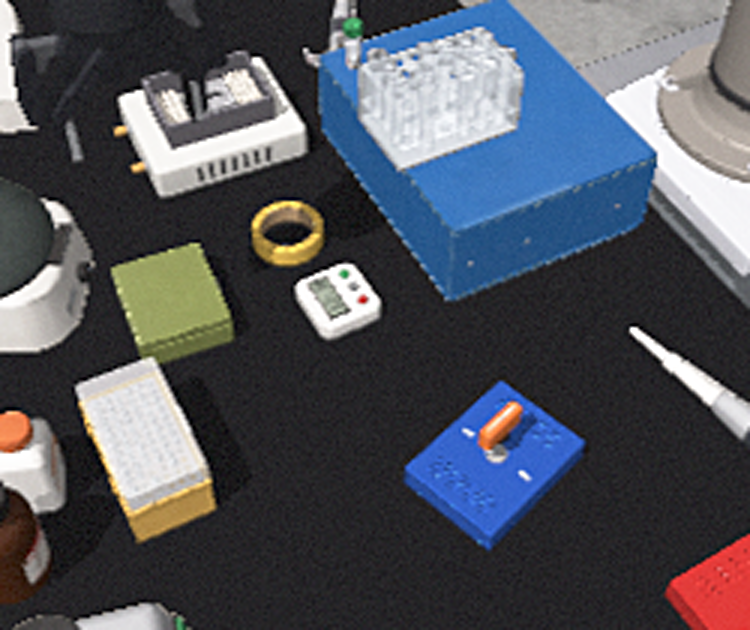

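```bash
python3 - <<'E'
from h import *
im,d,c=load("scene0"); P=cloud(d,c)
def rect(m,name):
    n,l,s,_=cv2.connectedComponentsWithStats(m.astype(np.uint8)); k=1+np.argmax(s[1:,4]); p=P[l==k]
    r=cv2.minAreaRect((p[:,:2]*1000).astype(np.float32)); print(name,len(p),r,np.median(p[:,2]))
V,U=np.mgrid[0:420,0:560]
R,G,B=[im[...,i].astype(int) for i in range(3)]
rect((B>R+50)&(B>G+40)&(P[...,2]>.012)&(P[...,2]<.035)&(U>270)&(U<360)&(V>225)&(V<300),"cover")
near=(abs(P[...,0]-.55)<.13)&(abs(P[...,1]+.19)<.13)
rect(near&(P[...,2]>.064)&(P[...,2]<.085),"rim")
rect(near&(P[...,2]>.036)&(P[...,2]<.085),"pumptop")
o=(R>B+80)&(P[...,2]>.05)&(P[...,2]<.1)&(U>290)&(U<340)&(V>230)&(V<275)
rect(o,"knob")
E
```

```text
cover 1512 ((494.06097412109375, 248.50811767578125), (122.7317886352539, 91.19300079345703), 19.03809928894043) 0.02522696756101278
rim 286 ((546.2827758789062, -228.83673095703125), (87.50855255126953, 113.7275390625), 86.37736511230469) 0.07047001842653672
pumptop 1481 ((544.7577514648438, -227.45028686523438), (130.2283477783203, 165.26202392578125), 86.76819610595703) 0.04840781759658486
knob 101 ((493.60089111328125, 249.1041717529297), (43.16039276123047, 11.155681610107422), 18.96596336364746) 0.07429808086549738
```

Look-alikes in the scene view: blue tray with orange knob (315,263), red tray with orange knob (405,318), and a pale-blue box far off (side view, 288,148). White appliances: the one with the open grey bay (222,150), ones with a black dome (145,195) and a black cap (180,345). I choose the blue tray at (315,263) and the pump at (222,150). Fitted sizes (122×91 and 114×87, heights 25 and 70 mm) agree with the description. Next I move over the cover for a close crop.

```bash
python3 -m jog '0 25 -18 0 0 0 85;0 25 -18 0 0 0 85;0 25 -18 0 0 0 85;0 25 -18 0 0 0 85;0 25 -18 0 0 0 85' && python3 -m jog '0 25 -18 0 0 0 85;0 25 -18 0 0 0 85;0 25 -18 0 0 0 85;0 25 -18 0 0 0 85;0 24 -18 0 0 0 85' && python3 -m jog '0 0 0 -1.3 0 0 85;0 0 0 -1.3 0 0 85;0 0 0 -1.3 0 0 85;0 0 0 -1.3 0 0 85;0 0 0 -1.3 0 0 85' && python3 -m jog '0 0 0 -1.3 0 0 85;0 0 0 -1.3 0 0 85;0 0 0 -1.3 0 0 85;0 0 0 -1.3 0 0 85;0 0 0 -1.3 0 0 85' && python3 -m jog '0 0 0 -1.3 0 0 85;0 0 0 -1.3 0 0 85;0 0 0 -1.3 0 0 85;0 0 0 -1.3 0 0 85;0 0 0 0 0 0 85'
python3 - <<'E'
from station import bot
from h import *
im,d,c,o=snap(bot,"wrist","w1"); print(o['t'],o['eef_pos'],o['tool_rot'],np.round(o['q'],2),o['contact_force'])
print(np.round(c['T'],3))
E
```

```text
t: 0.6
eef_pos: [0.5839, 0.1259, 0.2309]
tool_rot: [0.707, -0.0, 0.707, -0.0]
contact_force: [0.9, 0.5, -0.5]
gripper_width: 0.994
t: 1.1
eef_pos: [0.4939, 0.2499, 0.231]
tool_rot: [0.707, -0.0, 0.707, -0.0]
contact_force: [0.2, 0.5, 0.7]
gripper_width: 0.991
t: 1.6
eef_pos: [0.4947, 0.2488, 0.2309]
tool_rot: [0.666, -0.238, 0.666, 0.238]
contact_force: [-0.0, -1.3, 0.1]
gripper_width: 0.999
t: 2.1
eef_pos: [0.4947, 0.2488, 0.2309]
tool_rot: [0.548, -0.446, 0.549, 0.447]
contact_force: [0.6, 0.5, -0.6]
gripper_width: 0.997
t: 2.6
eef_pos: [0.4948, 0.2487, 0.2309]
tool_rot: [0.409, -0.576, 0.41, 0.577]
contact_force: [0.1, 0.4, 0.4]
gripper_width: 0.995
2.6 [0.49481821 0.24872443 0.23091127] [ 0.40910447 -0.57639438  0.40957451  0.57675972] [-0.24  0.31 -0.41  1.83  0.14  1.04  1.2 ] [0.09775852 0.41205467 0.42563655]
[[-0.331 -0.906 -0.265  0.428]
 [ 0.944 -0.317 -0.093  0.225]
 [ 0.001 -0.281  0.96   0.373]
 [ 0.     0.     0.     1.   ]]
```

View pics/w1.png

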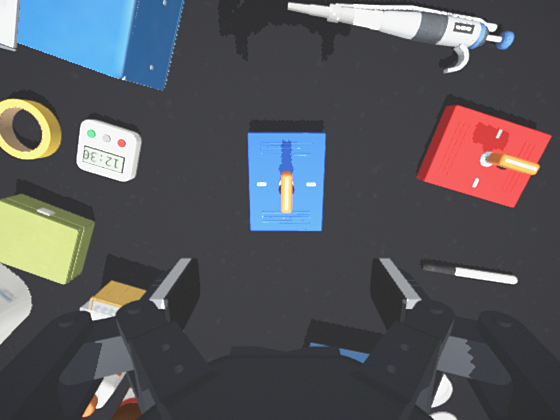

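The wrist view shows the blue cover at (287,182). Its orange bar runs along the long side and the white marks at (262,184) and (311,184) lie across it, so it is unlocked. The red copy is at (485,155). Now I measure from this view.

```bash
cat >> h.py <<'E'
def rect(P,m,name):
    n,l,s,_=cv2.connectedComponentsWithStats(m.astype(np.uint8)); k=1+np.argmax(s[1:,4]); p=P[l==k]
    r=cv2.minAreaRect((p[:,:2]*1000).astype(np.float32)); print(name,len(p),np.round(r[0],1),np.round(r[1],1),round(r[2],1),np.round(np.percentile(p[:,2],[5,50,95]),4))
def toolyaw(q):
    from scipy.spatial.transform import Rotation as R
    M=R.from_quat([q[1],q[2],q[3],q[0]]).as_matrix(); return np.degrees(np.arctan2(M[1,2],M[0,2])),M
E
python3 - <<'E'
from h import *
im,d,c=load("w1"); P=cloud(d,c); R,G,B=[im[...,i].astype(int) for i in range(3)]
V,U=np.mgrid[0:420,0:560]; w=(U>230)&(U<340)&(V>115)&(V<240)
rect(P,w&(P[...,2]>.015)&(P[...,2]<.035),"cover")
rect(P,w&(P[...,2]>.06)&(P[...,2]<.09),"knobtop")
print(toolyaw([ 0.40910447,-0.57639438,0.40957451,0.57675972]))
E
```

```text
cover 6811 [493.3 249.3] [120.3  91.2] 19.1 [0.0224 0.0237 0.025 ]
knobtop 438 [493.  249.4] [41.7 10.7] 19.3 [0.0717 0.0752 0.0767]
(np.float64(109.2544880634307), array([[-8.06105185e-04, -9.44062848e-01, -3.29764596e-01],
       [-2.42932374e-04, -3.29764508e-01,  9.44063192e-01],
       [-9.99999646e-01,  8.41124730e-04,  3.64814510e-05]]))
```

```bash
python3 -m jog '30 1.3 1.1 0 0 0 60;30 0 0 0 0 0 60;30 0 0 0 0 0 60;25 0 0 0 0 0 50;20 0 0 0 0 0 40' && python3 -m jog '20 0 0 0 0 0 40;15 0 0 0 0 0 40;11 0 0 0 0 0 40;0 0 0 0 0 0 40;0 0 0 0 0 0 40'
python3 - <<'E'
from station import bot
o=bot.get_obs(); print(o['t'],o['eef_pos'],o['gripper_width'],o['contact_force'])
E
```

```text
t: 3.15
eef_pos: [0.4928, 0.2491, 0.0946]
tool_rot: [0.41, -0.575, 0.411, 0.576]
contact_force: [0.1, 0.8, -0.1]
gripper_width: 0.475
t: 3.65
eef_pos: [0.4937, 0.2499, 0.0507]
tool_rot: [-0.41, 0.576, -0.41, -0.576]
contact_force: [0.2, -0.0, -0.1]
gripper_width: 0.469
3.65 [0.49372672 0.24986716 0.05067273] 0.4686269522119643 [ 0.2449689  -0.03537679 -0.08317777]
```

```bash
python3 -m jog '1 0 0 0 0 0 5;0 0 0 0 0 0 5;0 0 0 0 0 0 5;0 0 0 0 0 0 5;0 0 0 0 0 0 5' 45 && python3 -m jog '0 0 0 0 0 0 5;-5 0 0 0 0 0 5;-10 0 0 0 0 0 5;-15 0 0 0 0 0 5;0 0 0 0 0 0 5' && python3 -m jog '-20 0 0 0 0 0 5;-20 0 0 0 0 0 5;-20 0 0 0 0 0 5;-20 0 0 0 0 0 5;0 0 0 0 0 0 5'
python3 - <<'E'
from station import bot
from h import *
im,d,c,o=snap(bot,"wrist","w2"); print(o['t'],o['eef_pos'],toolyaw(o['tool_rot'])[0],o['contact_force'],o['torque'])
snap(bot,"scene","s2")
E
```

```text
t: 4.15
eef_pos: [0.4939, 0.2499, 0.0497]
tool_rot: [-0.41, 0.576, -0.409, -0.576]
contact_force: [0.6, 0.2, 2.2]
gripper_width: 0.13
t: 4.65
eef_pos: [0.4947, 0.2504, 0.0817]
tool_rot: [-0.411, 0.577, -0.408, -0.576]
contact_force: [1.0, -1.3, -2.7]
gripper_width: 0.132
t: 5.15
eef_pos: [0.4949, 0.2506, 0.162]
tool_rot: [-0.411, 0.577, -0.408, -0.575]
contact_force: [-0.1, 0.9, -2.4]
gripper_width: 0.129
5.15 [0.49493391 0.25062231 0.1619963 ] 109.1920979309221 [-0.07324012  0.89002175 -2.38154744] [ 0.00693726 -0.0332017   0.02184845]
```

View pics/w2.png

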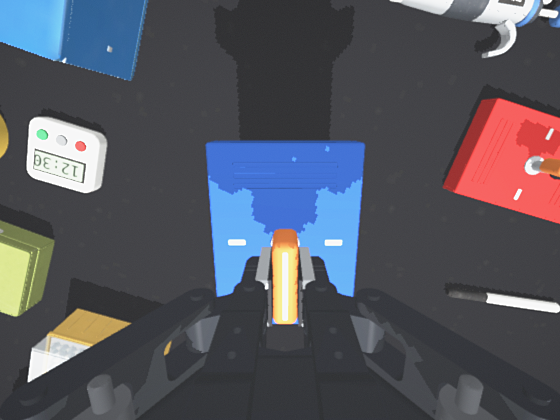

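View pics/s2.png

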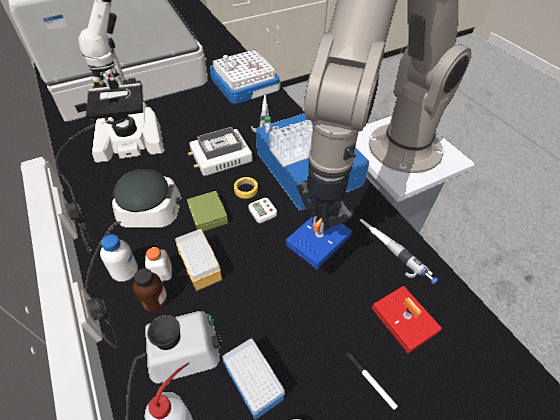

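```bash
python3 - <<'E'
from h import *
im,d,c=load("scene0"); P=cloud(d,c)
# coarse max height map
for x in np.arange(.35,1.0,.05):
    print(f"{x:.2f}",*[f"{(lambda s: int(1000*np.nanmax(s)) if s.size else -1)(P[...,2][(abs(P[...,0]-x)<.025)&(abs(P[...,1]-y)<.025)]):4d}" for y in np.arange(-.45,.4,.05)])
im,d,c=load("w2"); P=cloud(d,c); R,G,B=[im[...,i].astype(int) for i in range(3)]
V,U=np.mgrid[0:420,0:560]; w=(U>200)&(U<370)&(V>135)&(V<300)&(B>R+60)&(P[...,2]>.1)&(P[...,2]<.17)
p=P[w]; A=np.c_[p[:,:2],np.ones(len(p))]; s=np.linalg.lstsq(A,p[:,2],rcond=None)[0]; print(len(p),s,p.mean(0))
print("z at knob",s@[.4949,.2506,1]); rect(P,w,"cov")
E
```

```text
0.35   56   25   32   34   -1  104  103  168  187  189  104  104    5    5    5    5    5
0.40   56    6    5   32    3  104  152  167  188  182  104  102    5    5   26    5    4
0.45    5    5    6   46   46  103  149  183  184  169  103  102    6   28   76   28    5
0.50    3    4    1   45   76   77   46   23   23   21   22    5    5   29   79   28    5
0.55   -1    2    4   -1   73   76   48   23   23   22   21    5    5   28   29   29    6
0.60   -1    2    6   72   76   77   46    5    4  350  571    4    5    5    4    4    5
0.65    5    4    5    5   41   45   42   36   39  511  582    5    5    5    5    4    5
0.70  425  165  163    6    5    6   65   64  565  578  588   72   71   71    5    6   71
0.75  426  399  165    5    6   -1  107  108   90  350   72   73   73   72    5   59   72
0.80  372  355  165    5   -1  102  113  113  101    6   71   96   71   70   83   85   85
0.85  166  166  162    5    4   98  109  111   99    5    5   95  121  119  122  122  118
0.90   51   49   25    6    5    5   82   80   34   92  128   85  122  117  122  122   83
0.95    7    5    5    7    6    5    5  267  265  265  265  265  266  265  265  265  265
18244 [0.01158508 0.00525827 0.12847386] [0.47135536 0.24202484 0.13520718]
z at knob 0.13552503969722215
cov 18244 [484.  246.5] [98.9 91.2] 19.2 [0.1341 0.1353 0.1364]
```

```bash
python3 -m jog '-19 0 0 1.26 0 0 5;-19 0 0 1.26 0 0 5;-20 0 0 1.26 0 0 5;0 -7 -17 0 0 0 5;0 -12 -30 0 0 0 5' && python3 -m jog '0 -15 -35 0 0 0 5;0 -15 -35 0 0 0 5;0 -15 -35 0 0 0 5;0 -15 -35 0 0 0 5;0 -15 -35 0 0 0 5' && python3 -m jog '0 -15 -35 0 0 0 5;0 -15 -35 0 0 0 5;0 -15 -35 0 0 0 5;0 -15 -35 0 0 0 5;0 -15 -35 0 0 0 5' && python3 -m jog '0 -15 -35 0 0 0 5;0 -12 -25 0 0 0 5;0 -7 -10 0 0 0 5;0 0 0 0 0 0 5;0 0 0 0 0 0 5' 
python3 - <<'E'
from station import bot
from h import *
im,d,c,o=snap(bot,"wrist","w3"); print(o['t'],o['eef_pos'],toolyaw(o['tool_rot']),o['contact_force'],np.round(o['q'],2))
E
```

```text
t: 5.75
eef_pos: [0.5084, 0.2036, 0.2165]
tool_rot: [0.514, -0.485, 0.514, 0.486]
contact_force: [0.5, -0.5, -1.7]
gripper_width: 0.13
t: 6.25
eef_pos: [0.5732, 0.0206, 0.2155]
tool_rot: [0.514, -0.484, 0.516, 0.485]
contact_force: [0.8, -0.1, -2.8]
gripper_width: 0.132
t: 6.75
eef_pos: [0.6374, -0.1583, 0.2151]
tool_rot: [0.514, -0.484, 0.516, 0.485]
contact_force: [0.4, 0.4, -2.2]
gripper_width: 0.133
t: 7.25
eef_pos: [0.6674, -0.2266, 0.2162]
tool_rot: [0.515, -0.484, 0.515, 0.486]
contact_force: [-0.4, 0.7, -2.0]
gripper_width: 0.135
7.25 [ 0.66737326 -0.22658502  0.21617738] (np.float64(86.61492687058703), array([[-0.00169835, -0.99825381,  0.05904621],
       [ 0.00188752,  0.05904299,  0.99825366],
       [-0.99999678,  0.00180684,  0.00178395]])) [-0.44065632  0.74096442 -1.97429909] [ 0.33  0.54 -0.13  1.48  0.07  1.12  1.7 ]
```

View pics/w3.png

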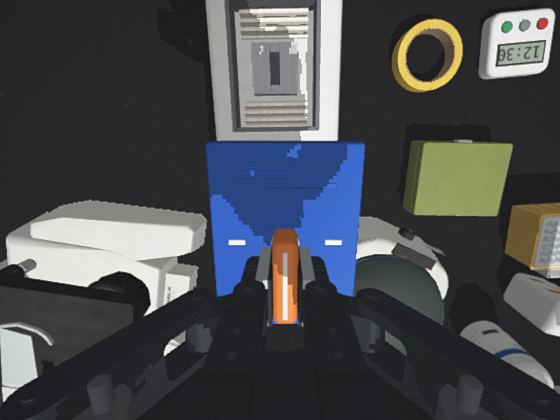

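The pump's grey rim spans about (230..322, 5..130), with the strike slot at (275,68) along the pump's long side. The cover is level in the hand below it. Next I measure the rim and the held cover.

```bash
cat > m.py <<'E'
from h import *
import sys
def meas(tag):
    im,d,c=load(tag); P=cloud(d,c); R,G,B=[im[...,i].astype(int) for i in range(3)]
    blue=(B>R+50)&(B>G+30)
    V,U=np.mgrid[0:420,0:560]
    near=(abs(P[...,0]-.546)<.1)&(abs(P[...,1]+.228)<.085)&~blue
    rim=near&(P[...,2]>.066)&(P[...,2]<.08); rect(P,rim,"rim")
    print("rim rows",V[rim].min(),V[rim].max())
    p=near&(P[...,2]>.036)&(P[...,2]<.08); print("pump rows",V[p].min(),V[p].max()); rect(P,p,"pump")
    w=(U>200)&(U<370)&(V>135)&(V<300)&blue&(P[...,2]>.12); rect(P,w,"cover")
meas(sys.argv[1])
E
python3 m.py w3; python3 - <<'E'
from h import *
im,d,c=load("w3"); cv2.imwrite("pics/w3c.png",cv2.resize(im[0:150,190:360],None,fx=4,fy=4)[:,:,::-1])
E
```

```text
rim 1905 [ 547.6 -229.4] [ 82.3 109. ] 87.4 [0.067  0.0724 0.0737]
rim rows 0 131
pump rows 0 140
pump 18147 [ 547.8 -229.3] [131.8 128.5] 86.7 [0.0414 0.0463 0.0724]
cover 18272 [ 655.9 -226.1] [91.1 99.7] 86.6 [0.1884 0.1895 0.1907]
```

View pics/w3c.png

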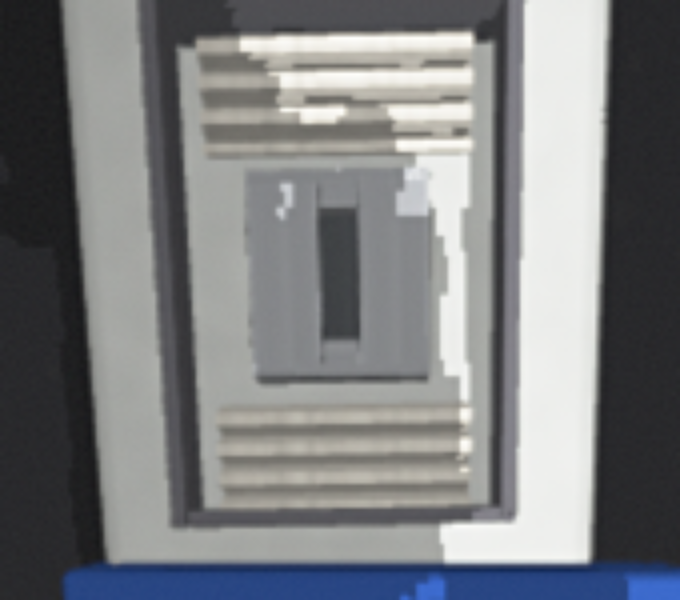

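```bash
python3 -m jog '-5 -12 0 0 0 0 5;-5 -12 0 0 0 0 5;0 -6 0 0 0 0 5;0 0 0 0 0 0 5;0 0 0 0 0 0 5' 
python3 - <<'E'
from station import bot
from h import *
im,d,c,o=snap(bot,"wrist","w4"); print(o['t'],o['eef_pos'],toolyaw(o['tool_rot']),o['contact_force'],np.round(o['q'],2))
E
python3 m.py w4
```

```text
t: 7.8
eef_pos: [0.6971, -0.2297, 0.2268]
tool_rot: [0.515, -0.484, 0.515, 0.485]
contact_force: [0.5, 0.0, -2.1]
gripper_width: 0.128
7.8 [ 0.69706823 -0.22971861  0.22681304] (np.float64(86.57639107232633), array([[-1.14547783e-03, -9.98214649e-01,  5.97176924e-02],
       [ 4.53561547e-04,  5.97172068e-02,  9.98215232e-01],
       [-9.99999241e-01,  1.17051907e-03,  3.84347044e-04]])) [ 0.46918717  0.03867354 -2.0746556 ] [ 0.31  0.58 -0.12  1.39  0.07  1.17  1.69]
rim 1395 [ 561.  -229.9] [82.1 82.5] 87.6 [0.0684 0.0724 0.0738]
rim rows 0 99
pump rows 0 125
pump 15639 [ 567.5 -230.2] [130.1 117.2] 87.6 [0.0411 0.0435 0.0723]
cover 18320 [ 685.6 -229.3] [91.3 99.6] 86.5 [0.199  0.2002 0.2014]
```

```bash
python3 - <<'E'
from h import *
for t in ("w3","w4","scene0"):
    im,d,c=load(t); P=cloud(d,c)
    for zl,zh,hw,nm in ((.066,.08,.046,"rim"),(.036,.05,.075,"pump")):
        m=(abs(P[...,0]-.546)<.1)&(abs(P[...,1]+.229)<hw)&(P[...,2]>zl)&(P[...,2]<zh); p=P[m]
        res=[]
        for f in (np.argmin,np.argmax):
            e=[]
            for x in np.arange(.49,.601,.003):
                q=p[abs(p[:,0]-x)<.0015]
                if len(q)>3: e.append(q[f(q[:,1])][:2])
            e=np.array(e)
            if len(e)<8: continue
            L=cv2.fitLine((e*1000).astype(np.float32),cv2.DIST_HUBER,0,.01,.01).ravel()
            res.append((len(e),round(float(np.degrees(np.arctan(L[1]/L[0]))),2),round(float(L[3]+(546.2-L[2])*L[1]/L[0]),1)))
        print(t,nm,res)
E
```

```text
w3 rim [(36, -2.35, -269.9), (36, -2.48, -188.7)]
w3 pump [(37, -2.2, -293.6), (37, -2.8, -165.0)]
w4 rim [(27, -2.29, -270.1), (27, -2.33, -188.6)]
w4 pump [(31, -2.29, -293.6), (31, -2.0, -165.1)]
scene0 rim [(24, -3.6, -267.5), (24, -2.79, -188.0)]
scene0 pump [(37, -55.01, -218.0), (37, -2.65, -164.6)]
```

```bash
python3 -m jog '0 30 -1.7 0 0 0 5;0 40 -2.2 0 0 0 5;0 40 -2.2 0 0 0 5;0 30 -1.7 0 0 0 5;0 9.8 -0.6 -0.16 0 0 5' && python3 -m jog '20 0 0 0 0 0 5;25 0 0 0 0 0 5;25 0 0 0 0 0 5;10 0 0 0 0 0 5;0 0 0 0 0 0 5' 
python3 - <<'E'
from station import bot
from h import *
im,d,c,o=snap(bot,"wrist","w5"); print(o['t'],o['eef_pos'],toolyaw(o['tool_rot']),o['contact_force'],np.round(o['q'],2))
snap(bot,"scene","s5"); im,d,c,o=snap(bot,"side","d5")
cv2.imwrite("pics/d5c.png",cv2.resize(im[180:360,260:440],None,fx=4,fy=4)[:600,:,::-1])
E
```

```text
t: 8.35
eef_pos: [0.5436, -0.2307, 0.2274]
tool_rot: [0.511, -0.488, 0.512, 0.489]
contact_force: [0.5, -0.5, -2.2]
gripper_width: 0.128
t: 8.85
eef_pos: [0.5468, -0.2295, 0.1459]
tool_rot: [0.51, -0.488, 0.511, 0.49]
contact_force: [1.0, 0.1, -1.9]
gripper_width: 0.131
8.85 [ 0.54678839 -0.22949217  0.14593828] (np.float64(87.5026143105148), array([[-2.72497785e-03, -9.99046495e-01,  4.35737810e-02],
       [ 1.11138511e-03,  4.35708902e-02,  9.99049720e-01],
       [-9.99995670e-01,  2.77081561e-03,  9.91595685e-04]])) [ 1.02466789  0.1217266  -1.86930328] [ 0.4   0.44 -0.14  1.83  0.08  0.88  1.75]
```

View pics/w5.png

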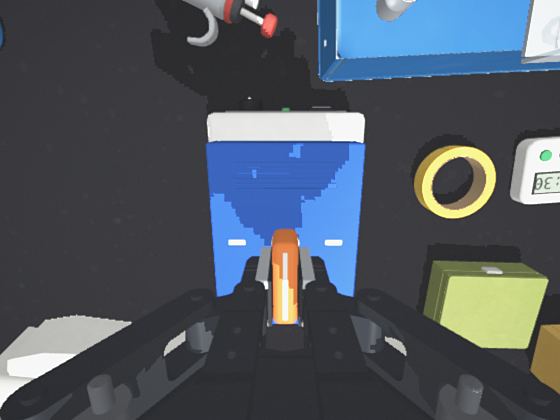

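View pics/d5c.png

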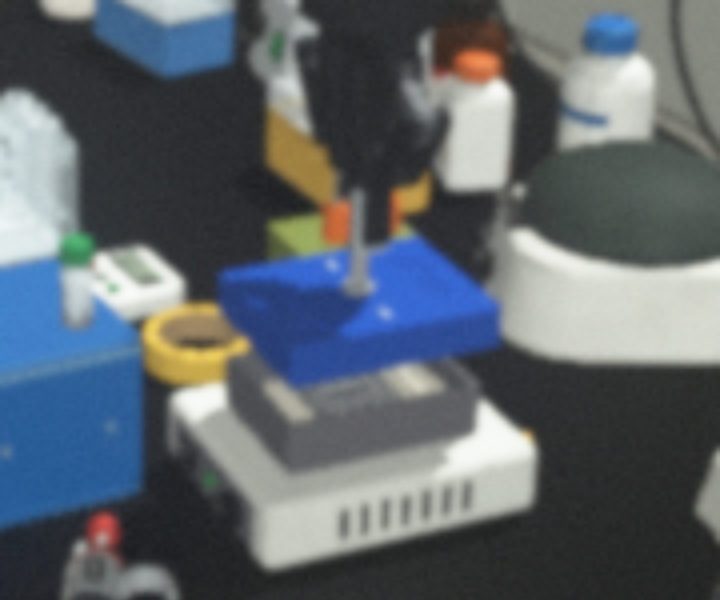

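Cover sits level and centred over the rim in both views: in the wrist view the pump edge spans (207..364,125) and the cover (206..365,142). Descending gently.

```bash
python3 -m jog '8 -0.2 0.4 0 0 0 5;8 0 0 0 0 0 5;2 0 0 0 0 0 5;2 0 0 0 0 0 5;0 0 0 0 0 0 5' && python3 -m jog '2 0 0 0 0 0 5;2 0 0 0 0 0 5;0 0 0 0 0 0 5'
```

```text
t: 9.5
eef_pos: [0.5477, -0.2295, 0.127]
tool_rot: [0.511, -0.489, 0.511, 0.489]
contact_force: [-0.2, 0.0, -2.5]
gripper_width: 0.127
t: 9.8
eef_pos: [0.5477, -0.2295, 0.123]
tool_rot: [0.511, -0.489, 0.511, 0.489]
contact_force: [-1.2, 0.3, -2.2]
gripper_width: 0.131
```

```bash
python3 -m jog '0 0.6 0.4 0 0 0 5;2 0 0 0 0 0 5;2 0 0 0 0 0 5;0 0 0 0 0 0 5' && python3 -m jog '2 0 0 0 0 0 5;2 0 0 0 0 0 5;0 0 0 0 0 0 5'
```

```text
t: 10.2
eef_pos: [0.547, -0.2291, 0.1189]
tool_rot: [0.511, -0.489, 0.511, 0.489]
contact_force: [0.8, -0.1, -2.2]
gripper_width: 0.132
t: 10.5
eef_pos: [0.547, -0.229, 0.1149]
tool_rot: [0.511, -0.489, 0.511, 0.489]
contact_force: [-0.4, 0.2, -1.5]
gripper_width: 0.131
```

```bash
python3 -m jog '2 0 0 0 0 0 5;2 0 0 0 0 0 5;0 0 0 0 0 0 5' && python3 -m jog '2 0 0 0 0 0 5;2 0 0 0 0 0 5;0 0 0 0 0 0 5' && python3 -m jog '2 0 0 0 0 0 5;0 0 0 0 0 0 5'  && python3 -m jog '2 0 0 0 0 0 5;0 0 0 0 0 0 5;0 0 0 0 0 0 5'
python3 - <<'E'
from station import bot
from h import *
im,d,c,o=snap(bot,"wrist","w6"); print(o['t'],o['eef_pos'],toolyaw(o['tool_rot'])[0],o['contact_force'])
P=cloud(d,c); R,G,B=[im[...,i].astype(int) for i in range(3)]
V,U=np.mgrid[0:420,0:560]; w=(U>200)&(U<370)&(V>135)&(V<300)&(B>R+50)&(B>G+30)&(P[...,2]>.06)
rect(P,w,"cover")
p=P[w]; A=np.c_[p[:,:2],np.ones(len(p))]; s=np.linalg.lstsq(A,p[:,2],rcond=None)[0]; print(s)
im,d,c,o=snap(bot,"side","d6")
cv2.imwrite("pics/d6c.png",cv2.resize(im[200:350,270:430],None,fx=4,fy=4)[:,:,::-1])
E
```

```text
t: 10.8
eef_pos: [0.547, -0.2291, 0.1109]
tool_rot: [0.511, -0.489, 0.511, 0.489]
contact_force: [-0.3, 0.2, -2.3]
gripper_width: 0.129
t: 11.1
eef_pos: [0.547, -0.2291, 0.1069]
tool_rot: [0.511, -0.489, 0.511, 0.489]
contact_force: [1.1, -1.0, -2.4]
gripper_width: 0.131
t: 11.3
eef_pos: [0.5471, -0.2291, 0.105]
tool_rot: [0.511, -0.489, 0.511, 0.489]
contact_force: [-0.5, 0.7, -2.0]
gripper_width: 0.129
t: 11.6
eef_pos: [0.5473, -0.2291, 0.1033]
tool_rot: [0.511, -0.489, 0.511, 0.489]
contact_force: [1.8, 0.0, -2.3]
gripper_width: 0.129
11.6 [ 0.54727959 -0.22910003  0.103275  ] 87.48265339905925 [ 1.80173057  0.04269675 -2.27972523]
cover 18183 [ 536.1 -228.8] [ 90.3 100.2] 87.5 [0.0756 0.0767 0.0779]
[ 0.01328693 -0.00254859  0.06933566]
```

View pics/d6c.png

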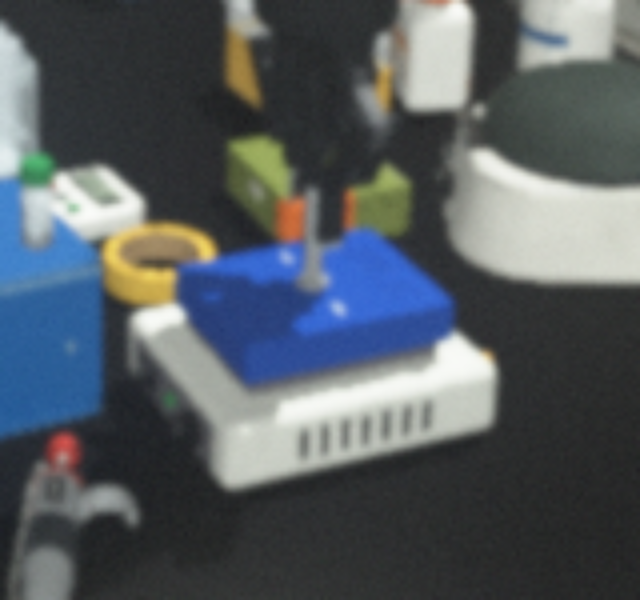

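The cover is over the rim, top at 77 mm, just seating. Now I push 1 mm at a time and watch the force.

```bash
for i in 1; do python3 -m jog '1 0 0 0 0 0 5;0 0 0 0 0 0 5;0 0 0 0 0 0 5'; python3 -m jog '1 0 0 0 0 0 5;0 0 0 0 0 0 5;0 0 0 0 0 0 5';  python3 -m jog '1 0 0 0 0 0 5;0 0 0 0 0 0 5;0 0 0 0 0 0 5'; done | grep -v rot
python3 - <<'E'
from station import bot
from h import *
im,d,c,o=snap(bot,"wrist","w7"); print(o['t'],o['eef_pos'],toolyaw(o['tool_rot'])[0],o['contact_force'],o['torque'])
P=cloud(d,c); R,G,B=[im[...,i].astype(int) for i in range(3)]
V,U=np.mgrid[0:420,0:560]; w=(U>200)&(U<370)&(V>125)&(V<300)&(B>R+50)&(B>G+30)&(P[...,2]>.06)
rect(P,w,"cover")
E
```

```text
t: 12.0
eef_pos: [0.5473, -0.2291, 0.1025]
contact_force: [-0.1, -0.1, 2.1]
gripper_width: 0.132
t: 12.3
eef_pos: [0.5473, -0.2292, 0.1014]
contact_force: [-1.3, -0.2, 0.8]
gripper_width: 0.129
t: 12.6
eef_pos: [0.5473, -0.2292, 0.1003]
contact_force: [-0.3, 0.1, 1.9]
gripper_width: 0.133
12.6 [ 0.54728504 -0.2291572   0.10026683] 87.47918945098533 [-0.33616351  0.09654987  1.89171053] [0.02725234 0.26989674 0.01105156]
cover 18456 [ 535.  -228.7] [90.2 97.9] 87.4 [0.0755 0.0766 0.0778]
```

```bash
(python3 -m jog '1 0 0 0 0 0 5;1 0 0 0 0 0 5;0 0 0 0 0 0 5'; python3 -m jog '1 0 0 0 0 0 5;0 0 0 0 0 0 5;0 0 0 0 0 0 5';  python3 -m jog '1 0 0 0 0 0 5;0 0 0 0 0 0 5;0 0 0 0 0 0 5'; ) | grep -v rot
```

```text
t: 12.95
eef_pos: [0.5473, -0.2291, 0.0982]
contact_force: [-1.3, 0.8, 2.9]
gripper_width: 0.129
t: 13.25
eef_pos: [0.5473, -0.2292, 0.0973]
contact_force: [-1.5, 1.1, 3.1]
gripper_width: 0.13
t: 13.55
eef_pos: [0.5473, -0.2291, 0.0963]
contact_force: [-1.0, 1.0, 3.1]
gripper_width: 0.13
```

```bash
(python3 -m jog '1 0 0 0 0 0 5;0 0 0 0 0 0 5;0 0 0 0 0 0 5'; python3 -m jog '1 0 0 0 0 0 5;0 0 0 0 0 0 5;0 0 0 0 0 0 5' ) | grep -v rot
```

```text
t: 13.85
eef_pos: [0.5472, -0.2291, 0.0953]
contact_force: [-1.1, 0.0, 2.1]
gripper_width: 0.128
t: 14.15
eef_pos: [0.5473, -0.2292, 0.0943]
contact_force: [-2.0, -0.5, 4.0]
gripper_width: 0.13
```

```bash
(python3 -m jog '1 0 0 0 0 0 5;0 0 0 0 0 0 5;0 0 0 0 0 0 5'; python3 -m jog '1 0 0 0 0 0 5;0 0 0 0 0 0 5;0 0 0 0 0 0 5' ) | grep -v rot
```

```text
t: 14.45
eef_pos: [0.5473, -0.2291, 0.0933]
contact_force: [-1.8, 0.8, 4.5]
gripper_width: 0.13
t: 14.75
eef_pos: [0.5473, -0.2292, 0.0923]
contact_force: [-2.4, 0.5, 3.7]
gripper_width: 0.13
```

```bash
(python3 -m jog '1 0 0 0 0 0 5;0 0 0 0 0 0 5;0 0 0 0 0 0 5') | grep -v rot
```

```text
t: 15.05
eef_pos: [0.5473, -0.2292, 0.0913]
contact_force: [-1.2, 0.4, 4.1]
gripper_width: 0.135
```

```bash
(python3 -m jog '1 0 0 0 0 0 5;0 0 0 0 0 0 5;0 0 0 0 0 0 5') | grep -v rot
```

```text
t: 15.35
eef_pos: [0.5473, -0.2291, 0.0903]
contact_force: [-1.4, 0.7, 3.8]
gripper_width: 0.136
```

```bash
(python3 -m jog '1 0 0 0 0 0 5;0 0 0 0 0 0 5;0 0 0 0 0 0 5') | grep -v rot
```

```text
t: 15.65
eef_pos: [0.5473, -0.2292, 0.0893]
contact_force: [-1.6, 0.9, 4.0]
gripper_width: 0.133
```

```bash
(python3 -m jog '1 0 0 0 0 0 5;0 0 0 0 0 0 5;0 0 0 0 0 0 5') | grep -v rot
```

```text
t: 15.95
eef_pos: [0.5473, -0.2291, 0.0884]
contact_force: [-1.4, 0.1, 4.5]
gripper_width: 0.129
```

```bash
(python3 -m jog '1 0 0 0 0 0 5;0 0 0 0 0 0 5;0 0 0 0 0 0 5') | grep -v rot
```

```text
t: 16.25
eef_pos: [0.5473, -0.2291, 0.0874]
contact_force: [-0.9, 0.7, 4.1]
gripper_width: 0.132
```

```bash
(python3 -m jog '1 0 0 0 0 0 5;0 0 0 0 0 0 5;0 0 0 0 0 0 5') | grep -v rot; python3 - <<'E'
from station import bot
from h import *
im,d,c,o=snap(bot,"wrist","w8"); print(o['t'],o['eef_pos'],toolyaw(o['tool_rot'])[0],o['contact_force'],o['torque'])
P=cloud(d,c); R,G,B=[im[...,i].astype(int) for i in range(3)]
V,U=np.mgrid[0:420,0:560]; w=(U>200)&(U<370)&(V>115)&(V<300)&(B>R+50)&(B>G+30)&(P[...,2]>.06)
rect(P,w,"cover")
E
```

```text
t: 16.55
eef_pos: [0.5474, -0.2291, 0.0872]
contact_force: [-4.8, 1.2, 11.2]
gripper_width: 0.13
16.55 [ 0.54736016 -0.22913954  0.08720453] 87.47728489576266 [-4.78768004  1.18811836 11.18962765] [0.37145256 0.8910909  0.00219369]
cover 20030 [ 530.9 -228.5] [90.1 89.7] 87.6 [0.0755 0.0766 0.0778]
```

View pics/w8.png

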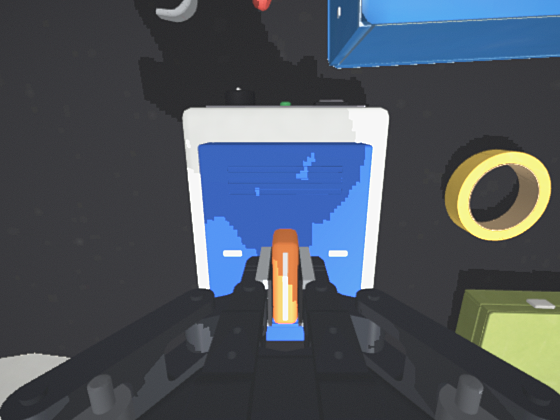

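Bottom felt at TCP z ≈ 87.2 mm (about 15.4 mm of push, Fz 4 → 11 N). The cover stays seated with its top at 76.6 mm. I back off to mid-window (~1 mm above bottom), then turn about the stud's axis.

```bash
(python3 -m jog '-1.7 0 0 0 0 0 5;0 0 0 0 0 0 5;0 0 0 0 0 0 5';python3 -m jog '0 0 -0.09 1 0 0 5;0 0 -0.09 1 0 0 5;0 0 -0.09 1 0 0 5;0 0 0 0 0 0 5'); python3 -c "
from station import bot;from h import *
o=bot.get_obs();print(toolyaw(o['tool_rot'])[0],o['torque'])"
```

```text
t: 16.9
eef_pos: [0.5473, -0.2292, 0.0882]
tool_rot: [0.511, -0.489, 0.511, 0.489]
contact_force: [-2.0, 0.3, 6.0]
gripper_width: 0.128
t: 17.3
eef_pos: [0.5472, -0.2294, 0.0881]
tool_rot: [0.582, -0.402, 0.582, 0.402]
contact_force: [-2.5, 0.1, 5.7]
gripper_width: 0.133
69.30907322139177 [ 0.10118787  0.33281415 -0.00062722]
```

```bash
(python3 -m jog '0 0 -0.09 1 0 0 5;0 0 -0.09 1 0 0 5;0 0 -0.09 1 0 0 5;0 0 0 0 0 0 5';python3 -m jog '0 0 -0.09 1 0 0 5;0 0 -0.09 1 0 0 5;0 0 -0.09 1 0 0 5;0 0 0 0 0 0 5'); python3 -c "
from station import bot;from h import *
o=bot.get_obs();print(toolyaw(o['tool_rot'])[0],o['torque'])"
```

```text
t: 17.7
eef_pos: [0.5471, -0.2297, 0.0881]
tool_rot: [0.637, -0.306, 0.637, 0.306]
contact_force: [-1.9, 0.3, 5.2]
gripper_width: 0.13
t: 18.1
eef_pos: [0.5469, -0.2298, 0.0881]
tool_rot: [0.677, -0.203, 0.677, 0.203]
contact_force: [-1.9, 0.7, 5.4]
gripper_width: 0.13
33.31821521790281 [ 0.07324197  0.38028599 -0.0144846 ]
```

```bash
(python3 -m jog '0 0 -0.09 1 0 0 5;0 0 -0.09 1 0 0 5;0 0 -0.09 1 0 0 5;0 0 0 0 0 0 5';python3 -m jog '0 0 -0.09 1 0 0 5;0 0 -0.09 1 0 0 5;0 0 -0.09 1 0 0 5;0 0 0 0 0 0 5;0 0 0 0 0 0 5'); python3 - <<'E'
from station import bot
from h import *
im,d,c,o=snap(bot,"wrist","w9"); print(o['t'],o['eef_pos'],toolyaw(o['tool_rot'])[0],o['contact_force'],o['torque'])
E
```

```text
t: 18.5
eef_pos: [0.5466, -0.23, 0.088]
tool_rot: [0.701, -0.094, 0.701, 0.094]
contact_force: [-1.9, 1.4, 5.9]
gripper_width: 0.13
t: 19.0
eef_pos: [0.5464, -0.23, 0.088]
tool_rot: [0.707, 0.015, 0.707, -0.016]
contact_force: [-1.3, 0.6, 5.0]
gripper_width: 0.131
19.0 [ 0.54637473 -0.22998181  0.08801548] -2.5223437184437154 [-1.30166896  0.63979686  5.028675  ] [ 0.07578121  0.2946945  -0.03623526]
```

View pics/w9.png

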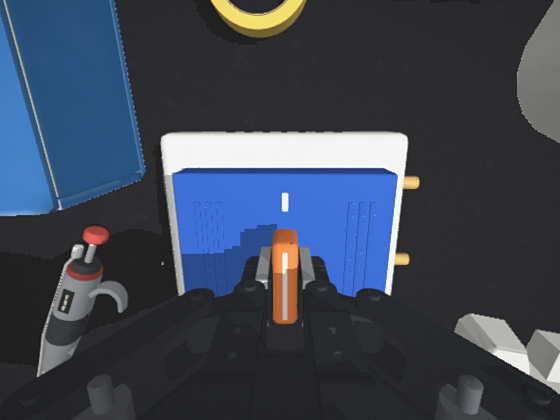

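The bar points at the white mark (285,202), a full 90° turn, with no sign of jamming. Now I let it rise towards the notch.

```bash
(python3 -m jog '-1 0 0 0 0 0 5;-1 0 0 0 0 0 5;-1 0 0 0 0 0 5;0 0 0 0 0 0 5;0 0 0 0 0 0 5';python3 -m jog '-1 0 0 0 0 0 5;0 0 0 0 0 0 5;0 0 0 0 0 0 5'); python3 -c "
from station import bot;from h import *
o=bot.get_obs();print(toolyaw(o['tool_rot'])[0],o['torque'])"
```

```text
t: 19.55
eef_pos: [0.5464, -0.23, 0.0911]
tool_rot: [0.707, 0.016, 0.707, -0.016]
contact_force: [-1.9, 0.0, 5.1]
gripper_width: 0.129
t: 19.85
eef_pos: [0.5464, -0.23, 0.092]
tool_rot: [0.707, 0.016, 0.707, -0.016]
contact_force: [-1.8, 0.9, 4.9]
gripper_width: 0.13
-2.520870929567636 [ 0.0738344   0.3502699  -0.05800842]
```

```bash
(python3 -m jog '-0.5 0 0 0 0 0 5;0 0 0 0 0 0 5;0 0 0 0 0 0 5';python3 -m jog '-0.3 0 0 0 0 0 5;0 0 0 0 0 0 5;0 0 0 0 0 0 5')|grep -v rot
```

```text
t: 20.15
eef_pos: [0.5464, -0.23, 0.0925]
contact_force: [-1.0, 0.7, 2.8]
gripper_width: 0.128
t: 20.45
eef_pos: [0.5463, -0.23, 0.0926]
contact_force: [-1.2, 0.7, 0.9]
gripper_width: 0.13
```

The rise stopped at 92.6 mm and the upward force fell away, so the pin has caught in the notch. Releasing and backing straight up.

```bash
(python3 -m jog '0 0 0 0 0 0 30;0 0 0 0 0 0 40;0 0 0 0 0 0 40;0 0 0 0 0 0 40;0 0 0 0 0 0 40';python3 -m jog '-10 0 0 0 0 0 40;-25 0 0 0 0 0 40;-30 0 0 0 0 0 40;-30 0 0 0 0 0 40;-25 0 0 0 0 0 40')|grep -v rot
python3 -m jog '0 -20 0 0 0 0 40;0 -20 0 0 0 0 40;0 -20 0 0 0 0 40;0 0 0 0 0 0 40'
python3 - <<'E'
from station import bot
from h import *
im,d,c,o=snap(bot,"wrist","w10"); print(o['t'],o['eef_pos'],o['contact_force'])
P=cloud(d,c); R,G,B=[im[...,i].astype(int) for i in range(3)]
near=(abs(P[...,0]-.546)<.09)&(abs(P[...,1]+.229)<.08)
rect(P,near&(P[...,2]>.07)&(P[...,2]<.085)&(B>R+50),"cover")
rect(P,near&(P[...,2]>.1)&(R>B+60),"knob")
rect(P,near&(P[...,2]>.036)&(P[...,2]<.09),"pump")
snap(bot,"scene","s10"); im,d,c,o=snap(bot,"side","d10")
cv2.imwrite("pics/d10c.png",cv2.resize(im[200:350,270:430],None,fx=4,fy=4)[:,:,::-1])
E
```

```text
t: 20.95
eef_pos: [0.5464, -0.23, 0.0928]
contact_force: [0.4, -0.0, -0.9]
gripper_width: 0.472
t: 21.45
eef_pos: [0.5467, -0.2303, 0.2154]
contact_force: [-0.7, -0.8, -0.6]
gripper_width: 0.468
t: 21.85
eef_pos: [0.5428, -0.2934, 0.2139]
tool_rot: [0.707, 0.016, 0.707, -0.018]
contact_force: [-0.7, -0.1, 0.5]
gripper_width: 0.467
21.85 [ 0.5427874  -0.29344191  0.21385668] [-0.65171183 -0.11035632  0.46725296]
cover 12172 [ 546.3 -229.2] [ 90.5 120.7] 87.6 [0.0755 0.0767 0.078 ]
knob 620 [ 546.3 -229.3] [40.  11.3] 87.7 [0.1157 0.1176 0.119 ]
pump 18588 [ 545.2 -229.1] [130.1 161. ] 87.5 [0.041  0.0762 0.0778]
```

View pics/w10.png

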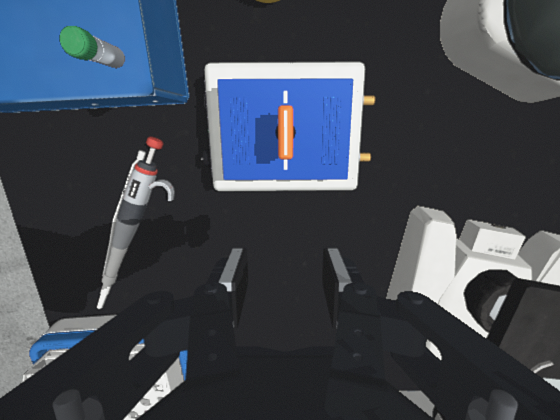

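View pics/s10.png

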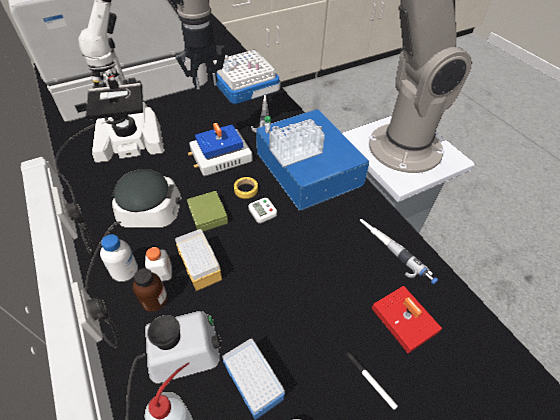

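The close view shows the bar at (286,132) in line with both white marks. The knob's top is at 118 mm, against 129 mm when out, so the stud is held in by about 11 mm. The cover is centred on the pump, and the timer (262,209), tape (245,187) and slide box (208,210) have not moved. Handing in.

```bash
python3 -c "
from station import bot
print(bot.hand_in())"
```

```text
the job is handed in; nothing more can be done
None
```

The blue cover is back over the filter bay, locked with its orange stud, and I handed the job in at about 22 s of the 51 s allowed. The hand-in reports no verdict.

- **Seating:** I carried the cover by its knob and lowered it onto the rim with no contact on the way down. Its top settled at 76.7 mm, against 77 mm expected.
- **Locking:** I pushed the stud until it bottomed at about 15.4 mm, with a highest reading of about 11 N. I then backed off 1 mm, turned it 90° clockwise and let it rise. It stopped in the notch and the upward force on the tool fell away before I let go.
- **Final checks:** The cover's measured centre is (546.3, -229.2) mm, and the rim I had measured beforehand was at (546.2, -229.3) mm. The angles agree within about 0.2°.
- **Stud:** The bar lines up with both white marks. The knob top is at 118 mm against 129 mm when out, so the stud is held in by about 11 mm (10.4 mm expected).
- **Surroundings:** The timer, tape roll and slide box look unmoved, and the gripper was clear of everything at hand-in.

**Disagreement:** Yaw estimates for the pump differed, with the scene camera giving up to -3.6° and the wrist camera about -2.5°. I used the wrist value, and the fit bore it out.

**Not measured:** I could not read the stud's pull on the strike directly. I inferred it from the knob height and the drop in force.

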